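# Seat a cylinder head in the locating fixture

### The arm

A 6-joint arm with a two-finger parallel gripper is mounted at the origin on the work surface. World frame = base frame: x ahead of the robot, y to its left, z up, the work surface at z = 0. Lengths are in m, angles in rad, forces in N, time in s.
With the tool pointing down it reaches from about 0.325 to 0.85 m from the base axis. Payload 4.4 kg.
Tool frame: the origin (TCP) lies midway between the tips of the shut fingers; the grasp point (between the pads) lies r.pinch_z behind it (r.pinch_z is the distance from the TCP to the grasp point, in m); z points along the fingers, y is the line along which they close (so a half turn about z gives the same grasp; the last joint's range is limited). The gripper opens to 94 mm and grips with 3 to 60 N. Pads are 16 mm wide; open, the fingers measure 119 mm over their backs; the gripper's body (75 mm by 177 mm) begins 78 mm behind the grasp point.
Start: joints at [1.123, 0.207, 1.542, -0, 1.393, -0.15], TCP at [0.169, 0.55, 0.17] pointing down, gripper open.
Joint ranges: [-2.73, 2.73], [-0.86, 2.22], [0.23, 2.46], [-1.11, 4.25], [0.08, 2.63], [-2.82, 2.82]. Speed limits (rad/s): [2.79, 2.79, 3.14, 3.14, 3.14, 3.14].

### API

Orientations are given as a rotation vector (axis times angle).
In Python, from rig import status, viewer, sign_off, r gives the robot as it stands.
- The arm moves only by the shell command python3 -m pendant 'ROWS' [FORCE]. ROWS is JSON, a list of rows, each a list of 7 numbers: the opening, from 0 (shut) to 1 (fully open), then the shift along the tool's x, y, z in m, then the turn, a rotation vector about the tool's x, y, z in rad. In form: [[fingers, dx, dy, dz, wx, wy, wz], ...]. A call has 1 to 5 rows; each row shifts and turns the commanded pose from where the row before left it, along the tool's axes as they then stand; what a row does not reach is not made up. A row lasts 1/10 s, in which the tool goes at most 50 mm and 8.59 degrees, less where a joint would pass 70% of its speed; a pose out of reach is approached as far as the arm can. A call is refused whole if a number of a shift passes 0.05 or a number of a turn 0.15, either way. A call with a gripper value outside its range is refused whole. The fingers move at their own pace and stop on an object; FORCE is the grip in N (left out, the last holds). Time passes only in rows, so rows that do not move let the fingers close. It gives the time, the measured TCP pose, the force, the opening and the grip force at its end, in the units of the state.
- status.state(): the state, without advancing time (a new reading comes with each control period).
- viewer.read_camera(name): name is "scene" or "top"; returns a dict with "color" (384x512x3 uint8, red, green, blue), "K" (3x3 intrinsics, pixels), "rvec" (rotation vector, rad) and "tvec" (3), from world to camera coordinates, as OpenCV has them. Camera axes: x right, y down, z forward; pixel columns grow to the right and rows downward; lengths in m; the calibration is good to about 2 mm. A picture is of the moment at which its call begins. There is no depth.
- sign_off(): hands the job in; it is judged then, once.
The state is a dict: "time": time; "joint_positions": joint angles; "qvel": joint speeds; "joint_efforts": joint torques, N m; "ee_pos": TCP position; "eef_rot": TCP orientation; "wrist_force": force on the tool from outside, world axes, zero at the start; "wrist_torque": the same for the moment, N m; "finger_gap": finger opening in m; "grasp_force": force on a finger pad.
Only numpy, scipy, OpenCV 4.12 (cv2) and the standard library are available. Lean on these libraries where they do the work, as an engineer would, in place of code of your own. Each camera call takes 0.05 s, during which the arm holds its last target. There are 200 camera calls.

### The job

Push the aluminium cylinder head across the bench into the corner of the steel fixture, its long side flush against the long rail and its end against the fixed end stop, and push the yellow sliding jaw along the rail until it sits snug against the head's other end. Slide the head on the bench, never lift or tip it, leave the oil can, brass spring seat and bearing cap where they stand, and finish with the hand clear.

Things in the scene. Friction and masses are not known exactly. Their poses are not given: they have to be found in the camera images.
- fixture: Steel L-shaped fixture fixed to the bench, no floor plate. Origin on the bench at the long rail's front face; +x points from the open side into the rail, +y along it to the end stop. Rail: front face x = 0, y from -210 to +190 mm, 22 mm thick, 30 mm high. End stop: bar across the +y end, inner face y = +150 mm, reaching out to x = -83 mm, 22 mm thick, 30 mm high.
- corner (a point): The inside corner on the bench surface where the rail's front face meets the end stop's inner face: fixture point (0, +150, 0) mm; same axes as the fixture.
- jaw (a joint): Yellow sliding jaw's travel along the rail in m, 0 to 0.20, growing towards the end stop. At value j its pushing face is at fixture y = -0.100 + j. With the head seated and the jaw touching it, j = 0.140. About 2 N of friction; it stays where it is left and can only slide. As it advances it pushes the head before it.
- jaw_face (a point): Centre of the jaw's flat pushing face, 26 mm above the bench; axes as the fixture's. The jaw's upright plate runs from here 14 mm towards -y, 36 mm either side in x (fixture x -2 to -74 mm), from 5 to 47 mm above the bench. Behind the face, from fixture x = -9 to +31 mm and 50 mm towards -y, a saddle rides on the rail (32 to 44 mm above the bench).
- head: Aluminium cylinder head, loose, 0.4 to 0.85 kg, slides at 2 to 6 N. 70 mm (x) by 110 mm (y), sides upright to 30 mm, deck 54 x 104 mm to 40 mm, bosses and studs to 52 mm. Origin: centre of underside. Starts between jaw and stop, turned up to 0.3 rad. Seated: axes parallel to the fixture's (+x long side to the rail), origin at fixture (-35, +95, 0) mm.
- oil_can: Small red can with a steel cap, 48 mm in diameter, 85 mm high, loose, upright; origin at the centre of its underside. Must stay where it is.
- spring_seat: Thick brass ring, 52 mm outside diameter, 28 mm high, loose, lying flat; origin at the centre of its underside. Must stay where it is.
- bearing_cap: Grey-painted bearing cap, a bridge 52 mm (its y) by 26 mm (its x), 42 mm high with its two bolt heads, loose; origin at the centre of its underside. Must stay where it is.
There are look-alikes about, which are no part of the job. Leave any blue, brown or green look-alike of the head alone.

How it is judged:
At the end, for the whole second after the job is handed in: The head stands flat and still, square with the rail within 0.04 rad, within 3.5 mm of the rail and of the end stop; the jaw is within 3.5 mm of its place against the seated head (joint 0.1365 to 0.1435); the three other things are within 20 mm of where they stood (x of head in the frame of fixture between -0.0385 and -0.032 m and y of head in the frame of fixture between 0.0915 and 0.098 m and angle between the y axis of head and the y axis of fixture, either way round below 0.04 rad and height (world z) of head below 0.004 m and angle between head's own z axis and vertical below 0.04 rad and linear speed of head below 0.01 m/s and value of joint jaw between 0.1365 and 0.1435 m and distance of each of oil_can, spring_seat, bearing_cap from where it was at the start of the episode below 0.02 m); the robot touches nothing.
It fails at once if the head was lifted off the bench or tipped (height (world z) of head above 0.01 m or angle between head's own z axis and vertical above 0.2 rad).
It fails at once if the oil can was shoved or knocked over (distance of oil_can from where it was at the start of the episode above 0.02 m or angle between oil_can's own z axis and vertical above 0.3 rad).
It fails at once if the spring seat was shoved or knocked over (distance of spring_seat from where it was at the start of the episode above 0.02 m or angle between spring_seat's own z axis and vertical above 0.3 rad).
It fails at once if the bearing cap was shoved or knocked over (distance of bearing_cap from where it was at the start of the episode above 0.02 m or angle between bearing_cap's own z axis and vertical above 0.3 rad).
It also fails if it takes over 46 s, if anything falls off the work surface, if the arm or the gripper's body presses on something with over 40 N, if the wrist force passes 120 N, or if a joint passes its speed limit or range.

## Working session

There is one attempt and no reset: what is moved stays moved. The work goes in short steps, Python scripts to look and compute and a shell command to move; the robot and the scene stay as the last step left them, time stands still between calls to the robot, and variables do not carry over. Pictures are saved under pics/ and viewed, at most 10 in all, crops included, and the job is handed in when it is done.

```bash
mkdir -p pics; ls
python3 - <<'E'
from rig import status, viewer, r
import cv2,numpy as np
print(status.state(), r.pinch_z)
for n in("scene","top"):
    d=viewer.read_camera(n); cv2.imwrite(f"pics/{n}0.png",d["color"][:,:,::-1]); np.savez(f"{n}0.npz",**d); print(n,d["K"],d["rvec"],d["tvec"])
E
```

```text
pics
{'time': 0.0, 'joint_positions': array([ 1.12250964e+00,  2.07404185e-01,  1.54295436e+00, -1.98895247e-05,
        1.39347687e+00, -1.50499968e-01]), 'qvel': array([-0.00041888,  0.00030239, -0.00073611,  0.00084351,  0.00094418,
       -0.00036617]), 'joint_efforts': array([ 2.06081450e-05, -3.70887280e+01, -2.81413883e+01,  6.95978198e-02,
        3.63755878e-02, -1.56196888e-04]), 'ee_pos': array([0.16833812, 0.54888152, 0.16869969]), 'eef_rot': array([-0.46593477, -3.10619696,  0.00337458]), 'wrist_force': array([-0.48167537, -0.27026419, -0.31753298]), 'wrist_torque': array([ 0.00944432, -0.01968044,  0.01364885]), 'grasp_force': 0.0, 'finger_gap': 0.09409699844559259} 0.0188
scene [[357.4984197    0.         252.63407306]
 [  0.         357.4984197  195.94151203]
 [  0.           0.           1.        ]] [ 2.1560188   1.12097523 -0.44981288] [-0.32648598 -0.28880101  1.05888772]
top [[365.26161787   0.         255.53595364]
 [  0.         365.26161787 185.1887289 ]
 [  0.           0.           1.        ]] [ 2.14998261 -2.14622328  0.17342984] [0.01448542 0.55720189 0.95275253]
```

View pics/scene0.png

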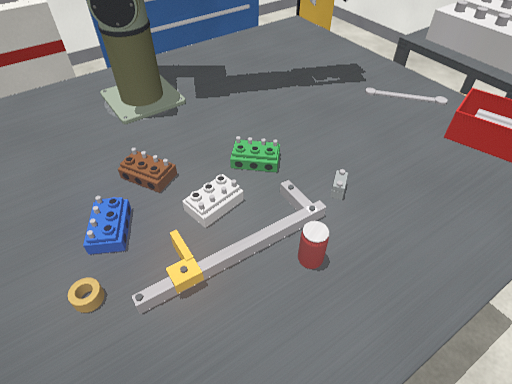

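View pics/top0.png

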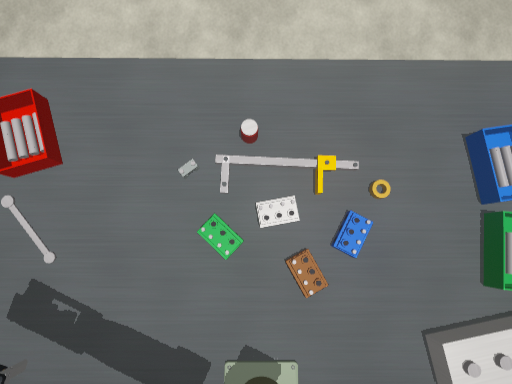

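The scene view shows the silvery head at (213,198), the fixture rail from (140,300) to (320,208), the jaw at (183,268), the can at (313,245), the cap at (340,183) and the ring at (86,295). In the top view, the head is at (278,211), the rail runs (218,158)-(358,165), the stop is at (224,175) and the jaw plate at (320,178).

```bash
cat > h.py <<'E'
import cv2,numpy as np
from rig import status,viewer
def cam(d):
    R=cv2.Rodrigues(d["rvec"])[0]; t=np.ravel(d["tvec"]); return R,t,d["K"],-R.T@t
def ray(d,uv,z):
    R,t,K,c=cam(d); uv=np.atleast_2d(uv).astype(float)
    v=(R.T@np.linalg.inv(K)@np.c_[uv,np.ones(len(uv))].T).T
    return c+v*((z-c[2])/v[:,2])[:,None]
def proj(d,P): return cv2.projectPoints(np.atleast_2d(P).astype(float),d["rvec"],d["tvec"],d["K"],None)[0][:,0]
def tri(d1,p1,d2,p2):
    M=[d["K"]@np.c_[cam(d)[0],cam(d)[1]] for d in(d1,d2)]
    X=cv2.triangulatePoints(M[0],M[1],np.float64(p1).reshape(2,1),np.float64(p2).reshape(2,1)); return (X[:3]/X[3]).ravel()
E
python3 - <<'E'
from h import *
t=dict(np.load("top0.npz"));s=dict(np.load("scene0.npz"))
print("cams",cam(t)[3],cam(s)[3])
im=t["color"][:,:,::-1]
cv2.imwrite("pics/topz.png",cv2.resize(im[120:250,170:400],None,fx=3.4,fy=3.4,interpolation=cv2.INTER_CUBIC))
cv2.imwrite("pics/scz.png",cv2.resize(s["color"][130:330,70:370,::-1],None,fx=2.66,fy=2.66,interpolation=cv2.INTER_CUBIC))
E
```

```text
cams [0.4080744  0.02593791 1.02529199] [ 0.9568536  -0.27091326  0.56769667]
```

View pics/topz.png

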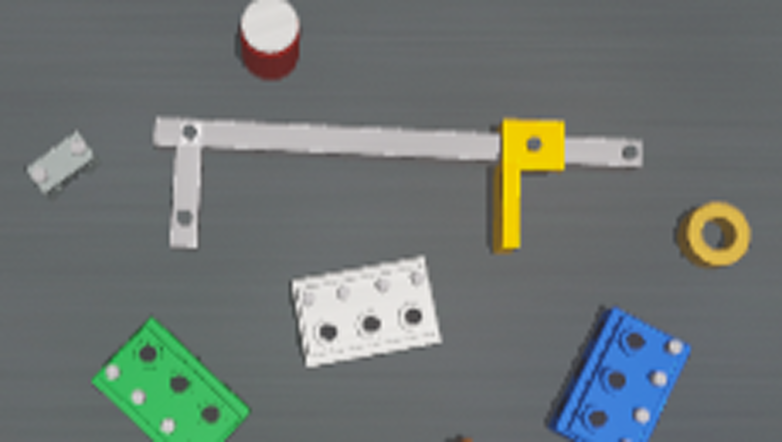

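View pics/scz.png

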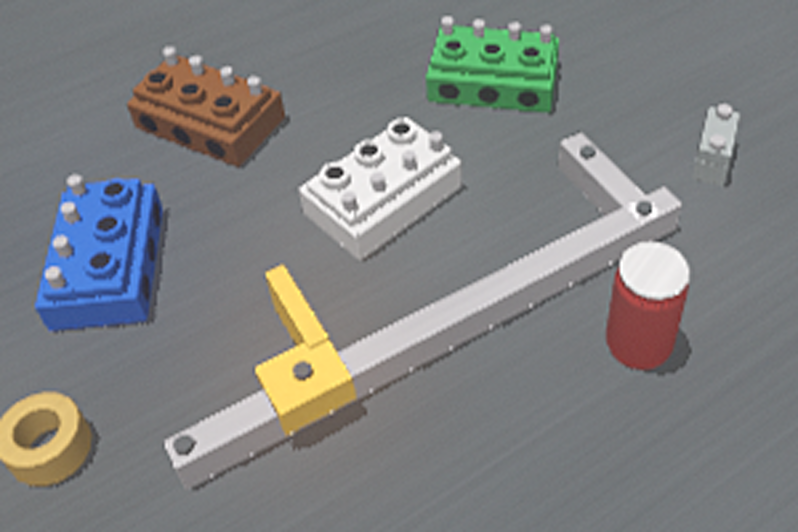

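The zooms give clear edges. In top crop pixels (×3.4, offset 170,120), the rail front edge runs from (200,147) to (500,160), the stop spans x 172-200 and the head corners are (292,281), (424,256), (441,342), (307,367). The jaw plate is at 497-520.

```bash
cat > meas.py <<'E'
from h import *
def edge_line(g,pts_from,pts_to,n=25,w=5):
    """subpixel edge fit: along segment, search normal for the strongest gradient"""
    a,b=np.float64(pts_from),np.float64(pts_to); t=(b-a)/np.linalg.norm(b-a); nn=np.array([-t[1],t[0]])
    s=np.arange(-w,w+.01,.25); out=[]
    for k in np.linspace(.08,.92,n):
        p=a+(b-a)*k+s[:,None]*nn
        v=cv2.remap(g,np.float32(p[:,0])[None],np.float32(p[:,1])[None],cv2.INTER_LINEAR)[0]
        gr=np.abs(np.gradient(cv2.GaussianBlur(v[None],(9,1),1.5)[0]))
        out.append(p[gr.argmax()])
    out=np.float32(out); l=cv2.fitLine(out,cv2.DIST_HUBER,0,.01,.01).ravel(); return l
def inter(l,m):
    A=np.c_[l[:2],-m[:2]]; k=np.linalg.solve(A,m[2:]-l[2:]); return l[2:]+k[0]*l[:2]
def head_top(d,box):
    x0,y0,x1,y1=box; hsv=cv2.cvtColor(d["color"],cv2.COLOR_RGB2HSV)
    m=((hsv[...,1]<50)&(hsv[...,2]>150)).astype(np.uint8); k=np.zeros_like(m);k[y0:y1,x0:x1]=1
    c=max(cv2.findContours(m*k,cv2.RETR_EXTERNAL,cv2.CHAIN_APPROX_NONE)[0],key=cv2.contourArea)
    return c
def rect3(d,c,z):
    P=ray(d,c[:,0,:],z)[:,:2]; (cx,cy),(w,h),a=cv2.minAreaRect(np.float32(P*1000)); B=cv2.boxPoints(((cx,cy),(w,h),a))
    e=[B[1]-B[0],B[2]-B[1]]; e=max(e,key=np.linalg.norm); e=e if e[1]>0 else -e
    return cx,cy,w,h,np.arctan2(-e[0],e[1])   # yaw of head's y axis about world y
E
cat > m1.py <<'E'
from meas import *
t=dict(np.load("top0.npz"));s=dict(np.load("scene0.npz"))
g=cv2.cvtColor(t["color"],cv2.COLOR_RGB2GRAY).astype(np.float32)
Z=lambda x,y:(170+(x+.5)/3.4-.5,120+(y+.5)/3.4-.5)
L={}
L["front"]=edge_line(g,Z(215,147),Z(490,160),w=3)
L["back"]=edge_line(g,Z(200,119),Z(490,130),w=3)
L["inner"]=edge_line(g,Z(201,155),Z(197,240),w=2.5)
L["outer"]=edge_line(g,Z(175,155),Z(170,240),w=2.5)
L["end-"]=edge_line(g,Z(642,140),Z(642,164),w=2.5); L["end+"]=edge_line(g,Z(156,120),Z(154,142),w=2.5)
for a,b in(("front","inner"),("back","end+"),("front","end-"),("back","end-"),("front","outer")):
    p=inter(L[a],L[b]); print(a,b,p,ray(t,p,.03)[0].round(4))
for k in("front","back","inner","outer"):
    l=L[k]; A,B=ray(t,[l[2:],l[2:]+20*l[:2]],.03)[:,:2]; e=B-A; print(k,"angle",np.arctan2(e[1],e[0]))
print("head",rect3(t,head_top(t,(245,180,305,235)),.03))
# heights from two views: rail bolts, deck holes
Sx=lambda x,y:(70+(x+.5)/2.66-.5,130+(y+.5)/2.66-.5)
for n,a,b in(("bolt-",(629,153),(184,445)),("bolt c",(189,131),(644,208)),("bolt stop",(184,217),(588,152)),("jaw bolt",(534,144),(303,370)),("hole1",(329,331),(402,128)),("hole3",(413,316),(336,174)),("can",(270,25),(654,268))):
    print(n,tri(t,Z(*a),s,Sx(*b)).round(4))
# jaw: yellow in top
hsv=cv2.cvtColor(t["color"],cv2.COLOR_RGB2HSV)
pl=np.array([Z(497,210),Z(520,210),Z(515,250)]);print("jaw plate",ray(t,pl,.047).round(4))
E
python3 m1.py
```

```text
front inner [229.04793 162.66733] [0.6221 0.089  0.03  ]
back end+ [215.81485 154.21704] [0.6461 0.1262 0.03  ]
front end- [358.47058 168.8674 ] [ 0.6057 -0.2712  0.03  ]
back end- [358.47058 160.80394] [ 0.6286 -0.2721  0.03  ]
front outer [220.87018 162.27557] [0.6232 0.1118 0.03  ]
front angle -1.6164227494115804
back angle -1.6145716048207914
inner angle -0.052257115284565246
outer angle -0.011867110978119558
head (487.7082214355469, -44.057586669921875, 71.22737121582031, 109.36003875732422, np.float32(0.18267134))
bolt- [ 0.6175 -0.2612  0.0301]
bolt c [0.6343 0.0994 0.0317]
bolt stop [0.5633 0.1027 0.0314]
jaw bolt [ 0.6216 -0.1796  0.0456]
hole1 [ 0.4705 -0.0132  0.0489]
hole3 [ 0.4826 -0.0796  0.0465]
can [0.7081 0.0336 0.0841]
jaw plate [[ 0.5672 -0.1484  0.047 ]
 [ 0.5673 -0.1668  0.047 ]
 [ 0.535  -0.1619  0.047 ]]
```

```bash
cat > plan.py <<'E'
import sys; from h import *; from scipy.spatial.transform import Rotation as Ro
F0=np.array([.6153,-.0619]); a=-.045; ex=np.array([np.cos(a),np.sin(a)]); ey=np.array([-np.sin(a),np.cos(a)])
fix=lambda p:np.array([(np.asarray(p)[:2]-F0)@ex,(np.asarray(p)[:2]-F0)@ey])
if __name__=="__main__":
    s=status.state(); R=Ro.from_rotvec(s["eef_rot"]).as_matrix(); p=s["ee_pos"]
    ty=R[:,1]; print("t",round(s["time"],2),"fix",fix(p).round(4),"z",p[2].round(4),"F",(s["wrist_force"]).round(1),"gap",s["finger_gap"].round(4))
    T=R[:,:2].T; print("fixture x,y axes in tool: ",(R.T@np.r_[ex,0]).round(3),(R.T@np.r_[ey,0]).round(3))
    if len(sys.argv)>1:
        q=np.array(eval(sys.argv[1])); w=np.r_[F0+q[0]*ex+q[1]*ey,q[2]]; print("shift tool",(R.T@(w-p)).round(4),"shift world",(w-p).round(4))
        # turn about tool z so that tool y || fixture y
        c=R.T@np.r_[ey,0]; th=np.arctan2(-c[0],c[1]); print("turn z",th,"or",(th+np.pi)%(2*np.pi)-0 if th<0 else th-np.pi)
E
python3 plan.py '[-.200,.014,.17]'
python3 - <<'E'
from meas import *; from plan import fix
t=dict(np.load("top0.npz")); Z=lambda x,y:(170+(x+.5)/3.4-.5,120+(y+.5)/3.4-.5)
print("head fix",fix(np.array([.4877,-.0441])))
for n,p,z in(("ring",(716,235),.028),("cap",(60,162),.042),("greenR",(249,410),.04),("brown",((304-170)*3.4,(249-120)*3.4),.045)): q=ray(t,Z(*p),z)[0]; print(n,q.round(3),fix(q).round(3))
E
```

```text
head fix [-0.12827156  0.01204192]
ring [ 0.55  -0.33   0.028] [-0.053 -0.271]
cap [0.606 0.202 0.042] [-0.021  0.264]
greenR [0.409 0.049 0.04 ] [-0.211  0.102]
brown [ 0.387 -0.112  0.045] [-0.226 -0.06 ]Traceback (most recent call last):
  File "plan.py", line 6, in <module>
    ty=R[:,1]; print("t",round(s["time"],2),"fix",fix(p).round(4),"z",p[2].round(4),"F",(s["wrist_force"]).round(1),"gap",s["finger_gap"].round(4))
                                                                                                                          ^^^^^^^^^^^^^^^^^^^^^
AttributeError: 'float' object has no attribute 'round'
```

```bash
sed -i 's/s\["finger_gap"\].round(4)/round(s["finger_gap"],4)/; s/^    ty=R\[:,1\]; /    /; s/^    T=R.*T; /    /; s/ else th-np.pi)/ else th-np.pi)/' plan.py
python3 plan.py '[-.196,.014,.17]'
```

```text
t 0.1 fix [-0.474   0.5901] z 0.1688 F [-0.5  0.2  0.1] gap 0.0943
fixture x,y axes in tool:  [-0.968  0.25  -0.001] [ 0.25   0.968 -0.002]
shift tool [-4.132e-01 -4.883e-01 -3.000e-04] shift world [ 0.2518 -0.5881  0.0012]
turn z -0.25277392526902304 or 2.88881872832077
```

```bash
python3 -m pendant '[[0.62,-0.0295,-0.035,0,0,0,0],[0.62,-0.0295,-0.035,0,0,0,0],[0.62,-0.0295,-0.035,0,0,0,0],[0.62,-0.0295,-0.035,0,0,0,0],[0.62,-0.0295,-0.035,0,0,0,0]]'
python3 -m pendant '[[0.62,-0.0295,-0.035,0,0,0,0],[0.62,-0.0295,-0.035,0,0,0,0],[0.62,-0.0295,-0.035,0,0,0,0],[0.62,-0.0295,-0.035,0,0,0,0],[0.62,-0.0295,-0.035,0,0,0,0]]'
python3 -m pendant '[[0.62,-0.0295,-0.035,0,0,0,0],[0.62,-0.0295,-0.035,0,0,0,0],[0.62,0,0,0,0,0,-0.127],[0.62,0,0,0,0,0,-0.127],[0.62,0,0,0,0,0,0]]'
python3 plan.py '[-.196,.014,.014]'
```

```text
time: 0.6
ee_pos: [0.2584, 0.3372, 0.1694]
eef_rot: [-0.465, -3.107, 0.001]
wrist_force: [-0.0, -0.5, 0.7]
finger_gap: 0.0595
grasp_force: 0.0
time: 1.1
ee_pos: [0.3481, 0.1268, 0.1697]
eef_rot: [0.466, 3.107, 0.0]
wrist_force: [0.2, 0.3, 0.0]
finger_gap: 0.0584
grasp_force: 0.0
time: 1.6
ee_pos: [0.3836, 0.0437, 0.1694]
eef_rot: [-0.072, -3.14, -0.0]
wrist_force: [-1.0, -0.4, -0.6]
finger_gap: 0.0582
grasp_force: 0.0
t 1.6 fix [-0.2362  0.0951] z 0.1694 F [-1.  -0.4 -0.6] gap 0.0582
fixture x,y axes in tool:  [-1.     0.001 -0.001] [0.001 1.    0.   ]
shift tool [-0.0405 -0.0811  0.1553] shift world [ 0.0366 -0.0828 -0.1554]
turn z -0.0007308226268770928 or 3.140861830962916
```

```bash
python3 -m pendant '[[0.62,-0.02,-0.041,0,0,0,0],[0.62,-0.02,-0.040,0,0,0,0],[0.62,0,0,0.04,0,0,0],[0.62,0,0,0.04,0,0,0],[0.62,0,0,0,0,0,0]]'
python3 - <<'E'
from h import *
for n in("top","scene"):
    d=viewer.read_camera(n); cv2.imwrite(f"pics/{n}1.png",d["color"][:,:,::-1])
E
python3 plan.py '[-.196,.014,.014]'
```

```text
time: 2.1
ee_pos: [0.4146, -0.0366, 0.0847]
eef_rot: [-0.072, -3.128, -0.006]
wrist_force: [-1.2, 0.5, -1.1]
finger_gap: 0.0582
grasp_force: 0.0
t 2.2 fix [-0.1965  0.0153] z 0.0897 F [ 0.  -0.9 -0. ] gap 0.0585
fixture x,y axes in tool:  [-1.    -0.001 -0.002] [-0.001  1.     0.   ]
shift tool [-0.0007 -0.0013  0.0757] shift world [ 0.0005 -0.0013 -0.0757]
turn z 0.0005543746492084282 or -3.141038278940585
```

View pics/scene1.png

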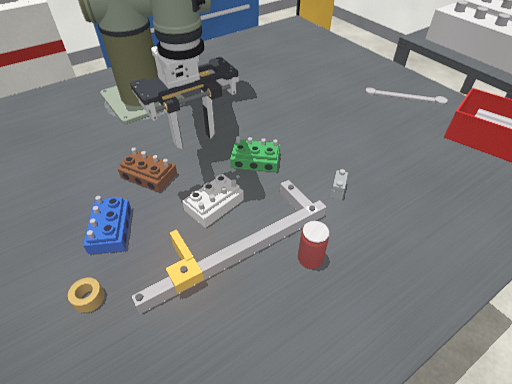

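The fingers, with tips at (178,145) and (211,136), hang behind the head and between the brown and green look-alikes, so the way down is clear.

```bash
python3 -m pendant '[[0.62,0,0,0.035,0,0,0],[0.62,0,0,0.025,0,0,0],[0.62,0,0,0.015,0,0,0],[0.62,0,0,0,0,0,0]]'
python3 -m pendant '[[0.62,-0.008,0,0,0,0,0],[0.62,-0.008,0,0,0,0,0],[0.62,-0.008,0,0,0,0,0],[0.62,-0.008,0,0,0,0,0],[0.62,-0.008,0,0,0,0,0]]'; python3 plan.py
```

```text
time: 2.6
ee_pos: [0.4205, -0.0379, 0.0153]
eef_rot: [-0.068, -3.141, -0.0]
wrist_force: [-0.1, 0.4, 0.2]
finger_gap: 0.0585
grasp_force: 0.0
time: 3.1
ee_pos: [0.4616, -0.0403, 0.0154]
eef_rot: [0.069, 3.14, -0.0]
wrist_force: [-0.5, -0.4, -0.4]
finger_gap: 0.0583
grasp_force: 0.0
t 3.1 fix [-0.1545  0.0147] z 0.0154 F [-0.5 -0.4 -0.4] gap 0.0583
fixture x,y axes in tool:  [-1.    -0.001  0.001] [-0.001  1.    -0.   ]
```

Run:
```python
from h import *
d=viewer.read_camera("scene"); a=cv2.resize(d["color"][100:300,100:370,::-1],None,fx=2,fy=2)
d=viewer.read_camera("top"); b=cv2.resize(d["color"][100:300,170:400,::-1],None,fx=1.1,fy=1.1); b=cv2.resize(b,(253,400)) if 0 else b
c=np.zeros((400,a.shape[1]+b.shape[1],3),np.uint8); c[:,:a.shape[1]]=a; c[:b.shape[0],a.shape[1]:]=b
cv2.imwrite("pics/c2.png",c)
```

```text
(no output)
```

View pics/c2.png

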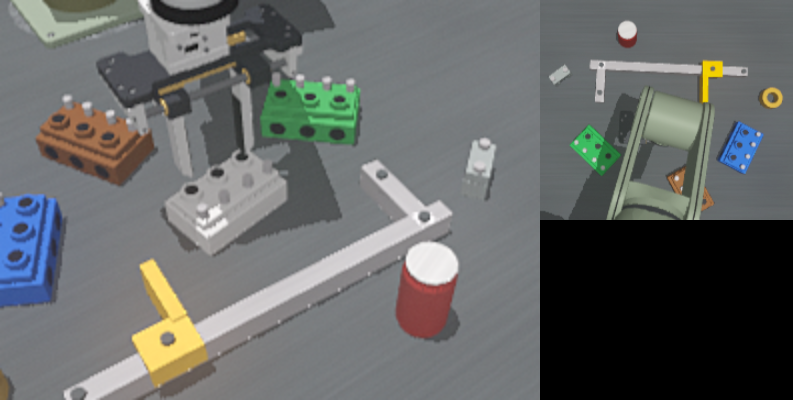

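The head has begun to move and turn (centre about (228,197) in the crop), pushed by the fingers. The arm now hides most of the top view.

```bash
python3 -m pendant '[[0.62,-0.008,0,0,0,0,0],[0.62,-0.008,0,0,0,0,0],[0.62,-0.008,0,0,0,0,0],[0.62,-0.008,0,0,0,0,0],[0.62,-0.007,0,0,0,0,0]]' | grep -E 'pos|force'
python3 -m pendant '[[0.62,-0.007,0,0,0,0,0],[0.62,-0.007,0,0,0,0,0],[0.62,-0.006,0,0,0,0,0],[0.62,-0.005,0,0,0,0,0],[0.62,-0.003,0,0,0,0,0]]'| grep -E 'pos|force'
python3 plan.py
python3 - <<'E'
from h import *
d=viewer.read_camera("scene"); cv2.imwrite("pics/c3.png",cv2.resize(d["color"][120:320,90:360,::-1],None,fx=2.9,fy=2.9,interpolation=cv2.INTER_CUBIC))
E
```

```text
ee_pos: [0.5001, -0.0419, 0.0148]
wrist_force: [1.1, -0.6, -1.3]
grasp_force: 0.0
ee_pos: [0.5277, -0.0431, 0.0149]
wrist_force: [-0.1, 0.4, -0.6]
grasp_force: 0.0
t 4.2 fix [-0.0883  0.0148] z 0.0149 F [-0.1  0.4 -0.6] gap 0.0581
fixture x,y axes in tool:  [-1.    -0.001  0.   ] [-0.001  1.    -0.   ]
```

View pics/c3.png

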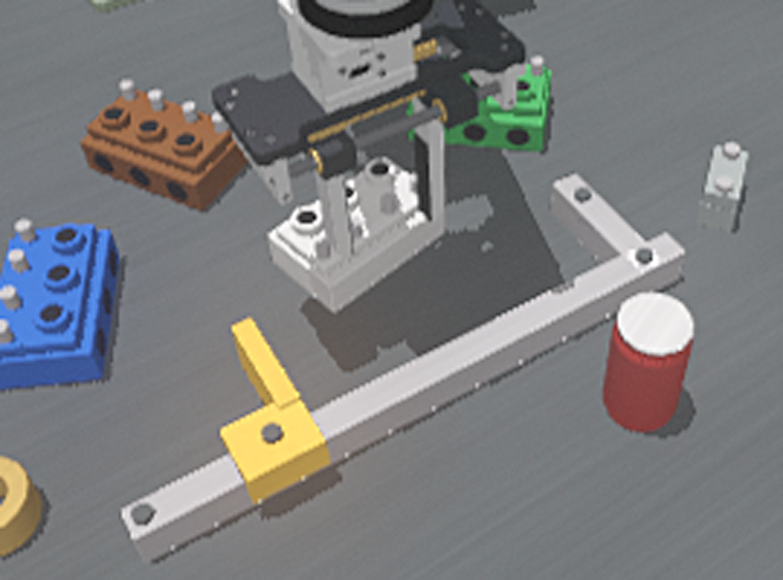

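Run:
```python
from h import *
s=dict(np.load("scene0.npz"))
for n,p in(("img1",(.4146,-.0366,.0897)),("c2",(.4616,-.0403,.0154)),("c3",(.5277,-.0431,.0149))):
    for dy in(-.035,.035): print(n,dy,proj(s,np.array(p)+[0,dy,0])[0].round(1))
print(status.state())
```

```text
img1 -0.035 [180.6 159.3]
img1 0.035 [210.3 146.9]
c2 -0.035 [194.4 198.6]
c2 0.035 [222.6 185.2]
c3 -0.035 [209.1 218.9]
c3 0.035 [238.1 204.1]
{'time': 4.25, 'joint_positions': array([-2.45014405e-01,  2.94740292e-01,  1.78526682e+00,  6.56897400e-05,
        1.06094756e+00, -1.77200216e+00]), 'qvel': array([-0.00246147, -0.00969199,  0.01505523, -0.00062112, -0.00019517,
       -0.00204046]), 'joint_efforts': array([ 9.92669840e-02, -3.57671785e+01, -2.23307490e+01, -4.08491353e-02,
        2.25631208e-01,  4.80193296e-03]), 'ee_pos': array([ 0.52805927, -0.04315884,  0.01493375]), 'eef_rot': array([ 6.88452476e-02,  3.14020321e+00, -1.33864485e-04]), 'wrist_force': array([-0.45776406, -0.98048307, -0.67370935]), 'wrist_torque': array([-0.00678511, -0.00080158, -0.01946764]), 'grasp_force': 0.0, 'finger_gap': 0.05826987556041674}
```

c3 shows the finger tips at about (207,208), some 11 px higher in the image than the TCP projects, with the head still at its starting corner (206,227). The open fingers must swing up from the TCP, and the tips passed over the deck without contact. I'll rise, back off, shut the fingers so that the tips are at the TCP, and push with those.

```bash
python3 -m pendant '[[0.62,0,0,-0.03,0,0,0],[0.62,0,0,-0.04,0,0,0],[0,0.04,0,-0.01,0,0,0],[0,0.04,0,0,0,0,0],[0,0.028,0,0,0,0,0]]' | grep -E 'pos|force'
python3 -m pendant '[[0,0,0,0,0,0,0],[0,0,0,0,0,0,0],[0,0,0,0,0,0,0]]' 
python3 plan.py '[-.196,.015,.012]'
```

```text
ee_pos: [0.4173, -0.038, 0.095]
wrist_force: [0.9, -0.3, 0.8]
grasp_force: 0.0
time: 5.05
ee_pos: [0.4207, -0.0386, 0.0954]
eef_rot: [0.069, 3.139, -0.001]
wrist_force: [0.2, -0.6, -0.6]
finger_gap: 0.0139
grasp_force: 0.0
t 5.05 fix [-0.1955  0.0145] z 0.0954 F [ 0.2 -0.6 -0.6] gap 0.0139
fixture x,y axes in tool:  [-1.    -0.001  0.002] [-0.001  1.    -0.   ]
shift tool [0.0007 0.0005 0.0834] shift world [-0.0005  0.0005 -0.0834]
turn z 0.0011320367535047119 or -3.1404606168362883
```

```bash
python3 -m pendant '[[0,0,0,0.035,0,0,0],[0,0,0,0.025,0,0,0],[0,0,0,0.015,0,0,0],[0,0,0,0.007,0,0,0],[0,0,0,0,0,0,0]]'
python3 -m pendant '[[0,-0.008,0,0,0,0,0],[0,-0.008,0,0,0,0,0],[0,-0.008,0,0,0,0,0],[0,-0.006,0,0,0,0,0],[0,-0.006,0,0,0,0,0]]'; python3 plan.py
python3 - <<'E'
from h import *
d=viewer.read_camera("scene"); cv2.imwrite("pics/c4.png",cv2.resize(d["color"][120:320,90:360,::-1],None,fx=2.9,fy=2.9,interpolation=cv2.INTER_CUBIC))
E
```

```text
time: 5.55
ee_pos: [0.4193, -0.0382, 0.012]
eef_rot: [-0.068, -3.139, -0.001]
wrist_force: [-0.7, 0.1, 0.1]
finger_gap: 0.0002
grasp_force: 0.0
time: 6.05
ee_pos: [0.4564, -0.04, 0.0132]
eef_rot: [0.069, 3.14, -0.0]
wrist_force: [0.0, 0.5, 0.0]
finger_gap: 0.0005
grasp_force: 0.0
t 6.05 fix [-0.1598  0.0147] z 0.0132 F [0.  0.5 0. ] gap 0.0005
fixture x,y axes in tool:  [-1.    -0.001  0.001] [-0.001  1.    -0.   ]
```

View pics/c4.png

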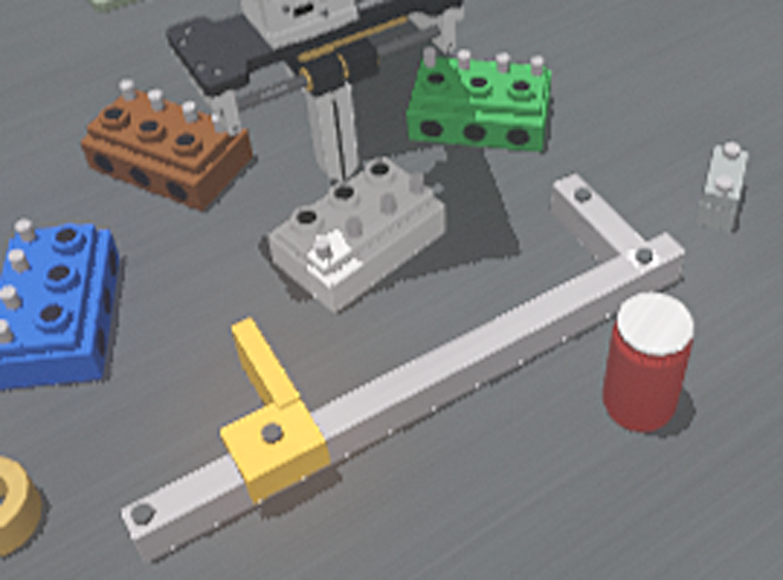

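The head is still at (335,310) in the crop and the shut fingers are just behind it at (340,175). I'll check the numbers.

Run:
```python
from h import *
from plan import F0,ex,ey
s=dict(np.load("scene0.npz")); cr=lambda p:((proj(s,p)-[90,120])*2.9).round(0).tolist()
for z in(.013,.03,.05,.1): print(z,cr([.4564,-.04,z]),cr([.4564,-.04-.012,z]),cr([.4564,-.04+.012,z]))
h=np.array([.4877,-.0441]);y=.1827;hx=np.array([np.cos(y),np.sin(y)]);hy=np.array([-np.sin(y),np.cos(y)])
for z in (0,.03): print("head corners",z,[cr(np.r_[h+a*.035*hx+b*.055*hy,z])[0] for a,b in((1,1),(1,-1),(-1,-1),(-1,1))])
```

```text
0.013 [[342.0, 206.0]] [[328.0, 213.0]] [[355.0, 200.0]]
0.03 [[339.0, 190.0]] [[325.0, 197.0]] [[354.0, 183.0]]
0.05 [[337.0, 170.0]] [[322.0, 177.0]] [[351.0, 164.0]]
0.1 [[330.0, 118.0]] [[315.0, 124.0]] [[345.0, 111.0]]
head corners 0 [[446.0, 231.0], [333.0, 313.0], [271.0, 261.0], [383.0, 185.0]]
head corners 0.03 [[445.0, 203.0], [329.0, 286.0], [265.0, 233.0], [381.0, 157.0]]
```

```bash
python3 -m pendant '[[0,-0.006,0,0,0,0,0],[0,-0.006,0,0,0,0,0],[0,-0.006,0,0,0,0,0],[0,-0.006,0,0,0,0,0],[0,-0.006,0,0,0,0,0]]'; python3 plan.py
python3 - <<'E'
from h import *
d=viewer.read_camera("scene"); cv2.imwrite("pics/c5.png",cv2.resize(d["color"][120:320,90:360,::-1],None,fx=2.9,fy=2.9,interpolation=cv2.INTER_CUBIC))
E
```

```text
time: 6.6
ee_pos: [0.4858, -0.0413, 0.0128]
eef_rot: [-0.069, -3.141, -0.0]
wrist_force: [0.4, -0.7, 1.6]
finger_gap: 0.0007
grasp_force: 0.0
t 6.6 fix [-0.1303  0.0148] z 0.0128 F [ 0.4 -0.7  1.6] gap 0.0007
fixture x,y axes in tool:  [-1.    -0.001 -0.   ] [-0.001  1.     0.   ]
```

View pics/c5.png

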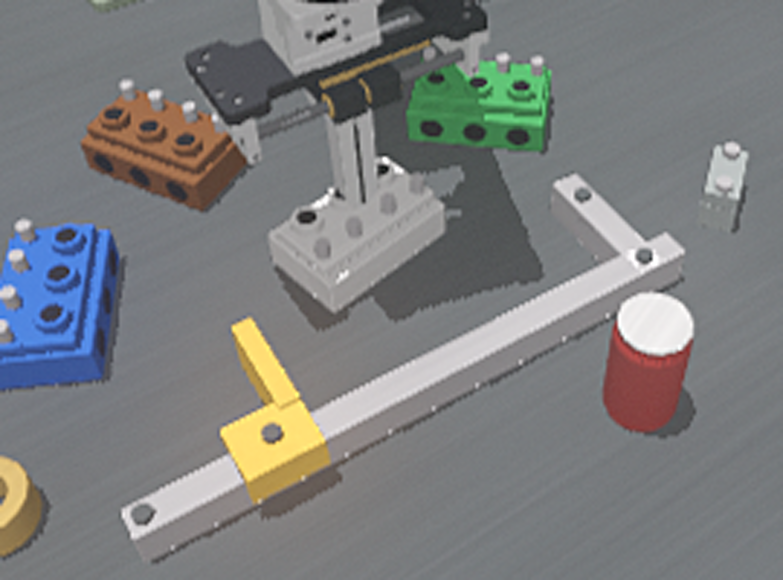

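In c5 the finger tip is visible above the deck at about (362,205) and the head is unmoved, so the tips stand higher than the reported TCP. I'll work out how much.

Run:
```python
from h import *
s=dict(np.load("scene0.npz")); cr=lambda p:((proj(s,p)-[90,120])*2.9).round(0)[0].tolist()
for z in(.013,.03,.04,.05,.06): print(z,cr([.4858,-.0413,z]), cr([.4938,-.0413,z]))
# gripper shaft: pixel column of finger vs expected
d=viewer.read_camera("scene"); c=d["color"][120:320,90:360]; 
a=dict(np.load("scene0.npz"))["color"][120:320,90:360]
df=cv2.absdiff(a,c).max(2); print("front corner diff",df[95:112,100:125].max(), cv2.phaseCorrelate(np.float32(cv2.cvtColor(a,cv2.COLOR_RGB2GRAY)[92:112,95:130]),np.float32(cv2.cvtColor(c,cv2.COLOR_RGB2GRAY)[92:112,95:130])))
```

```text
0.013 [360.0, 230.0] [366.0, 237.0]
0.03 [358.0, 214.0] [364.0, 221.0]
0.04 [357.0, 205.0] [363.0, 211.0]
0.05 [356.0, 195.0] [362.0, 201.0]
0.06 [355.0, 184.0] [361.0, 191.0]
front corner diff 83 ((0.5105792334414936, -0.21454482885101633), 0.7303465260399713)
```

```bash
python3 -m pendant '[[0,0,0,-0.04,0,0,0],[0,0,0,-0.03,0,0,0],[0,0.04,0,0,0,0,0],[0,0.032,0,0,0,0,0],[0,0,0,0,0,0,0]]' | grep -E 'pos|force'
python3 -m pendant '[[0,0,0,0.035,0,0,0],[0,0,0,0.025,0,0,0],[0,0,0,0.01,0,0,0],[0,0,0,0.003,0,0,0],[0,0,0,0,0,0,0]]' | grep -E 'pos|force'
python3 -m pendant '[[0,0,0,0.002,0,0,0],[0,0,0,0.002,0,0,0],[0,0,0,0.002,0,0,0],[0,0,0,0,0,0,0]]'| grep -E 'pos|force';python3 plan.py
```

```text
ee_pos: [0.4088, -0.037, 0.0817]
wrist_force: [-0.2, -0.3, -0.7]
grasp_force: 0.0
ee_pos: [0.4139, -0.0382, 0.01]
wrist_force: [-0.3, 0.8, 0.4]
grasp_force: 0.0
ee_pos: [0.4134, -0.0381, 0.004]
wrist_force: [-0.4, 0.2, -0.9]
grasp_force: 0.0
t 8.1 fix [-0.2027  0.0147] z 0.004 F [-0.4  0.2 -0.9] gap 0.0003
fixture x,y axes in tool:  [-1.    -0.001  0.   ] [-0.001  1.    -0.   ]
```

```bash
for i in 1; do python3 -m pendant '[[0,0,0,0.002,0,0,0],[0,0,0,0.002,0,0,0],[0,0,0,0.002,0,0,0],[0,0,0,0,0,0,0]]'| grep -E 'pos|force'; done
python3 - <<'E'
from h import *
d=viewer.read_camera("scene"); a=dict(np.load("scene0.npz"))["color"]
df=(cv2.absdiff(a,d["color"]).max(2)>40).astype(np.uint8)
# finger tip: brightest low pixels near expected columns
p=status.state()["ee_pos"]; print(p,[proj(d,[p[0],p[1],z])[0].round(1).tolist() for z in(0,.02,.04,.06)])
g=cv2.cvtColor(d["color"],cv2.COLOR_RGB2GRAY); u=int(proj(d,p)[0][0])
for v in range(140,205,2): print(v,g[v,u-10:u+11:2])
E
```

```text
ee_pos: [0.4129, -0.0379, -0.0025]
wrist_force: [-0.0, -0.5, 0.9]
grasp_force: 0.0
[ 0.41308638 -0.03801161 -0.00237452] [[199.5, 183.5], [198.5, 177.1], [197.5, 170.5], [196.4, 163.6]]
140 [ 54  53  55  54  54 136  55  58  53  55  63]
142 [ 50  57  57  55  54 125  46  57  76  80  80]
144 [ 58  56  53  48  85 142 150  76  79  76  76]
146 [ 46  43 107 137 163 159 175  73  78  77  78]
148 [131 162 161 133 155 157 167  72  78  79  79]
150 [144 158 159 156 136 157 165  77  78  79  79]
152 [144 152 157 166  91 158 161  81  80  80  79]
154 [144 162 156 166  59 161 158  92  78  77  78]
156 [144 148 159 162  45 160 156  81  80  80  79]
158 [145 141 157 159  64 159 157 114  78  79  82]
160 [133 142 158 158 100 159 157 141  79  81  80]
162 [126 145 157 159 130 157 158 182  75  80  81]
164 [119 144 162 157 157 123 157 168  79  81  79]
166 [118 145 157 159 166  92 159 167  78 108 109]
168 [120 146 146 158 163  54 159 163  81  74 121]
170 [124 123 144 158 162  59 161 165  87  76 123]
172 [120 121 137 160 159  78 162 131  77  81 122]
174 [122 122 120 145 163 115 149  78  85  85 107]
176 [123 120 122 125  79  92  81  86  86  87  85]
178 [120 123 122 130  83  84  85  85  86  83  84]
180 [123 122 125  84  86  88  85  85  87  87  83]
182 [122 126 110  88  84  85  89  85  81 116 111]
184 [107  86  86  84  90  86  87  93 150  95 110]
186 [ 85  85  89  88  87  87  83 147  98  60  58]
188 [ 88  85  86  87  87  79 149 165 153 108 133]
190 [ 84  83  76 104 183 182 165 159 153 203 203]
192 [ 83 149 192 215 207 238 160 161 154 151 152]
194 [ 65 255  68  69  60 203 250 242 243 243 243]
196 [230 249 108  52  82 255 157 239 237 239 215]
198 [241 175 220 235 230 164 134 240 238 237 198]
200 [242 234 151 150 155 145 246 238 236 237 240]
202 [218 243 243 237 219 229 213 229 238 237 239]
204 [188 202 241 239 243 211 215 173 239 238 243]
```

```bash
python3 -m pendant '[[0,0,0,0.003,0,0,0],[0,0,0,0.003,0,0,0],[0,0,0,0.003,0,0,0],[0,0,0,0,0,0,0]]'| grep -E 'pos|force'; python3 -m pendant '[[0,0,0,0.002,0,0,0],[0,0,0,0.002,0,0,0],[0,0,0,0.002,0,0,0],[0,0,0,0,0,0,0]]'| grep -E 'pos|force'
python3 - <<'E'
from h import *
d=viewer.read_camera("scene")
p=status.state()["ee_pos"]; print(p,[proj(d,[p[0]+.008,p[1],z])[0].round(1).tolist() for z in(0,.02,.04,.06)])
g=cv2.cvtColor(d["color"],cv2.COLOR_RGB2GRAY); 
for v in range(164,190,2): print(v,g[v,188:212:2])
E
```

```text
ee_pos: [0.4127, -0.0379, -0.0117]
wrist_force: [-0.0, -0.4, -1.6]
grasp_force: 0.0
ee_pos: [0.413, -0.038, -0.0174]
wrist_force: [-0.2, 0.0, -1.0]
grasp_force: 0.0
[ 0.41317832 -0.03801131 -0.01729843] [[201.2, 185.6], [200.3, 179.2], [199.3, 172.5], [198.3, 165.6]]
164 [122 145 140 159 160  61 160 158  86  79  81  79]
166 [122 136 143 159 160  85 159 158 118  77  76  73]
168 [122 126 146 158 159 114 160 158 148  76 125 121]
170 [126 120 144 163 159 158 141 158 167  74 122 123]
172 [120 118 144 157 158 168 109 158 167  76 124 124]
174 [123 121 142 149 159 165  81 159 168  83 107  81]
176 [123 122 122 147 159 163  50 163 151  83  86  83]
178 [121 122 120 127 164 163  67 169  83  83  84  86]
180 [121 122 123  79  85 137 100  90  85  87  86  81]
182 [124 129 104  87  87  81  87  87  83  93 118 150]
184 [106  81  85  86  87  87  86  86 152 148  88 107]
186 [ 83  86  88  87  87  88  85  74 179  54  61  58]
188 [ 85  83  87  87  86  83 106 179 170 112 147 222]
```

The true tips stand about 33 mm above the reported TCP, confirmed free of contact at reported z = -17 mm where the tip edge is at row 180. I'll take that offset out and push.

```bash
python3 -m pendant '[[0,-0.006,0,0.002,0,0,0],[0,-0.006,0,0.001,0,0,0],[0,-0.006,0,0,0,0,0],[0,-0.006,0,0,0,0,0],[0,-0.006,0,0,0,0,0]]'| grep -E 'pos|force'; python3 -m pendant '[[0,-0.006,0,0,0,0,0],[0,-0.006,0,0,0,0,0],[0,-0.006,0,0,0,0,0],[0,0,0,0,0,0,0]]'| grep -E 'pos|force'
python3 plan.py
cat > look.py <<'E'
from meas import *; from plan import fix
d=viewer.read_camera("scene"); c=head=None
hsv=cv2.cvtColor(d["color"],cv2.COLOR_RGB2HSV); g=cv2.cvtColor(d["color"],cv2.COLOR_RGB2GRAY)
cv2.imwrite("pics/last.png",d["color"][:,:,::-1]); a=dict(np.load("scene0.npz"))["color"]
df=(cv2.absdiff(a,d["color"]).max(2)>45).astype(np.uint8)
# bench/head boundary: bright-neutral blob in the head region, lowest (front) corner
m=((hsv[...,1]<45)&(g>115)).astype(np.uint8); k=cv2.connectedComponentsWithStats(m)[2]
for st in k[1:]:
    if st[4]>150: print(st)
E
python3 look.py
```

```text
ee_pos: [0.4415, -0.0389, -0.0206]
wrist_force: [-6.2, 1.4, 4.0]
grasp_force: 3.2
ee_pos: [0.4601, -0.0395, -0.0209]
wrist_force: [-2.8, 2.3, -1.9]
grasp_force: 1.1
t 10.3 fix [-0.156   0.0154] z -0.0209 F [-2.8  2.3 -1.9] gap 0.0003
fixture x,y axes in tool:  [-1.    -0.002 -0.003] [-0.002  1.     0.001]
[     0      0    512    384 148145]
[143   0  17  52 335]
[ 150    0   70   47 2474]
[216   0  12  44 196]
[223   0  27  38 226]
[170  55  46  16 351]
[176  73  42  37 629]
[472  79  35  18 243]
[475 109  37  19 316]
[ 404  280  108  104 5633]
```

```bash
python3 -m pendant '[[0,-0.007,0,0,0,0,0],[0,-0.007,0,0,0,0,0],[0,-0.007,0,0,0,0,0],[0,-0.007,0,0,0,0,0],[0,-0.007,0,0,0,0,0]]'| grep -E 'pos|force'; python3 -m pendant '[[0,-0.006,0,0,0,0,0],[0,-0.006,0,0,0,0,0],[0,-0.006,0,0,0,0,0],[0,-0.004,0,0,0,0,0],[0,0,0,0,0,0,0]]'| grep -E 'pos|force'
python3 plan.py
python3 -m pendant '[[0,-0.003,0,0,0,0,0],[0,-0.003,0,0,0,0,0],[0,-0.002,0,0,0,0,0],[0,0,0,0,0,0,0]]'| grep -E 'pos|force';python3 plan.py
```

```text
ee_pos: [0.4964, -0.0418, -0.0205]
wrist_force: [-3.0, 0.1, -1.5]
grasp_force: 1.6
ee_pos: [0.5197, -0.0429, -0.0197]
wrist_force: [-2.3, -0.1, -0.7]
grasp_force: 0.7
t 11.35 fix [-0.0963  0.0147] z -0.0197 F [-2.3 -0.1 -0.7] gap 0.0003
fixture x,y axes in tool:  [-1.    -0.001  0.002] [-0.001  1.    -0.   ]
ee_pos: [0.5261, -0.043, -0.0198]
wrist_force: [-4.1, -0.6, 0.9]
grasp_force: 2.2
t 11.75 fix [-0.09    0.0149] z -0.0198 F [-4.1 -0.6  0.9] gap 0.0002
fixture x,y axes in tool:  [-1.    -0.001 -0.   ] [-0.001  1.    -0.   ]
```

```bash
for k in 1; do python3 -m pendant '[[0,-0.003,0,0,0,0,0],[0,-0.003,0,0,0,0,0],[0,-0.003,0,0,0,0,0]]'| grep -E 'pos|force'; python3 -m pendant '[[0,-0.0015,0,0,0,0,0],[0,-0.0015,0,0,0,0,0]]'| grep -E 'pos|force';  done; python3 plan.py
```

```text
ee_pos: [0.5344, -0.0433, -0.0199]
wrist_force: [-6.4, 1.1, 2.8]
grasp_force: 2.9
ee_pos: [0.5359, -0.0434, -0.0201]
wrist_force: [-11.0, 0.3, 6.2]
grasp_force: 5.3
t 12.25 fix [-0.0802  0.0149] z -0.0201 F [-11.    0.3   6.2] gap 0.0004
fixture x,y axes in tool:  [-1.    -0.001 -0.005] [-0.001  1.     0.   ]
```

```bash
python3 -m pendant '[[0,-0.002,0,0,0,0,0],[0,-0.001,0,0,0,0,0],[0,0,0,0,0,0,0]]'| grep -E 'pos|force';
python3 -m pendant '[[0,0.02,0,0,0,0,0],[0,0.03,0,0,0,0,0],[0,0,0,-0.045,0,0,0],[0,0,0,-0.045,0,0,0],[0,0.03,0,-0.045,0,0,0]]'| grep -E 'pos|force'
python3 -m pendant '[[0,0.04,-0.03,0,0,0,0],[0,0.0,-0.045,0,0,0,0],[0,0.0,-0.045,0,0,0,0],[0,0,-0.045,0,0,0,0],[0,0,0,0,0,0,0]]'| grep -E 'pos|force'
python3 - <<'E'
from meas import *
from plan import fix
d=viewer.read_camera("top"); cv2.imwrite("pics/t6.png",cv2.resize(d["color"][120:250,170:400,::-1],None,fx=3.4,fy=3.4,interpolation=cv2.INTER_CUBIC))
s=viewer.read_camera("scene")["color"][120:320,90:360,::-1]; cv2.imwrite("pics/s6.png",s)
E
```

```text
ee_pos: [0.5359, -0.0433, -0.0206]
wrist_force: [-14.1, -0.3, 10.0]
grasp_force: 7.0
ee_pos: [0.4684, -0.0415, 0.1152]
wrist_force: [-0.3, -0.2, 0.9]
grasp_force: 0.0
ee_pos: [0.4186, -0.2099, 0.1136]
wrist_force: [0.3, 0.3, 1.0]
grasp_force: 0.0
```

View pics/t6.png

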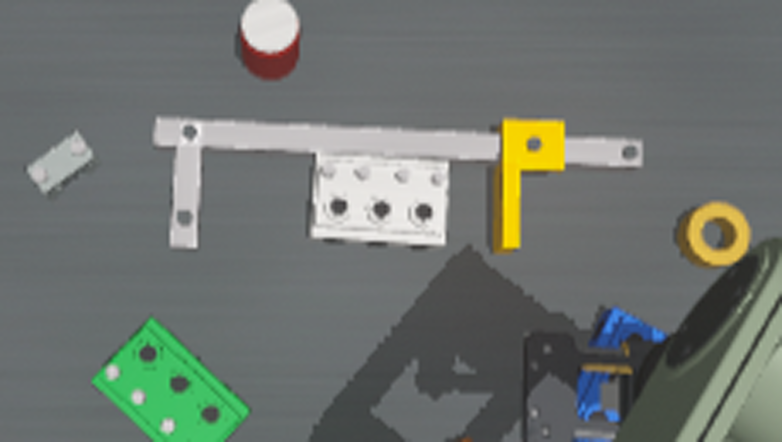

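The head (crop x 311-449, y 150-245) lies flush along the rail with its end about 110 crop pixels from the stop. The jaw is still at 497-520, and the can, cap and ring have not moved. Next, the jaw.

```bash
python3 plan.py '[-.045,-.160,-.008]'
```

```text
t 13.65 fix [-0.191  -0.1518] z 0.1124 F [ 0.3 -0.3 -0.3] gap 0.0004
fixture x,y axes in tool:  [-1.     0.001  0.003] [ 0.001  1.    -0.001]
shift tool [-0.1456 -0.0079  0.1209] shift world [ 0.1455 -0.0148 -0.1204]
turn z -0.0014157205071223462 or 3.140176933082671
```

```bash
python3 -m pendant '[[0,-0.045,-0.008,0,0,0,0],[0,-0.045,0,0,0,0,0],[0,-0.04,0,0,0,0,0],[0,-0.016,0,0,0,0,0],[0,0,0,0.035,0,0,0]]'| grep -E 'pos|force';
python3 -m pendant '[[0,0,0,0.04,0,0,0],[0,0,0,0.03,0,0,0],[0,0,0,0.015,0,0,0],[0,0,0,0,0,0,0]]'| grep -E 'pos|force'; python3 plan.py
python3 -m pendant '[[0,0,0.007,0,0,0,0],[0,0,0.007,0,0,0,0],[0,0,0.007,0,0,0,0],[0,0,0.007,0,0,0,0],[0,0,0.007,0,0,0,0]]'| grep -E 'pos|force';python3 -m pendant '[[0,0,0.007,0,0,0,0],[0,0,0.007,0,0,0,0],[0,0,0.007,0,0,0,0]]'| grep -E 'pos|force';python3 plan.py
```

```text
ee_pos: [0.5704, -0.2185, 0.082]
wrist_force: [0.9, -1.8, 0.8]
grasp_force: 0.0
ee_pos: [0.5603, -0.2152, -0.0109]
wrist_force: [0.7, 1.1, 0.2]
grasp_force: 0.0
t 14.55 fix [-0.048  -0.1557] z -0.0109 F [0.7 1.1 0.2] gap 0.0006
fixture x,y axes in tool:  [-1.    -0.003 -0.004] [-0.003  1.     0.002]
ee_pos: [0.5639, -0.1822, -0.0077]
wrist_force: [0.4, 0.1, 0.3]
grasp_force: 0.0
ee_pos: [0.5647, -0.1619, -0.0081]
wrist_force: [0.1, -2.8, 1.0]
grasp_force: 1.1
t 15.35 fix [-0.046  -0.1022] z -0.0081 F [ 0.1 -2.8  1. ] gap 0.0005
fixture x,y axes in tool:  [-1.    -0.001  0.001] [-0.001  1.    -0.001]
```

```bash
python3 -m pendant '[[0,0,0.007,0,0,0,0],[0,0,0.007,0,0,0,0],[0,0,0.007,0,0,0,0],[0,0,0.007,0,0,0,0],[0,0,0.007,0,0,0,0]]'| grep -E 'pos|force';python3 -m pendant '[[0,0,0.007,0,0,0,0],[0,0,0.007,0,0,0,0],[0,0,0.007,0,0,0,0],[0,0,0.007,0,0,0,0],[0,0,0.007,0,0,0,0]]'| grep -E 'pos|force';python3 -m pendant '[[0,0,0.006,0,0,0,0],[0,0,0.006,0,0,0,0],[0,0,0.006,0,0,0,0],[0,0,0.006,0,0,0,0],[0,0,0,0,0,0,0]]'| grep -E 'pos|force';python3 plan.py
```

```text
ee_pos: [0.5662, -0.1279, -0.0083]
wrist_force: [-0.3, -6.1, 1.1]
grasp_force: 3.1
ee_pos: [0.5677, -0.093, -0.0083]
wrist_force: [-0.6, -6.9, 1.3]
grasp_force: 3.2
ee_pos: [0.5687, -0.0679, -0.0084]
wrist_force: [0.1, -4.2, 1.2]
grasp_force: 1.8
t 16.85 fix [-0.0463 -0.008 ] z -0.0084 F [ 0.1 -4.2  1.2] gap 0.0005
fixture x,y axes in tool:  [-1.    -0.002  0.001] [-0.002  1.    -0.001]
```

```bash
python3 -m pendant '[[0,0,0.003,0,0,0,0],[0,0,0.003,0,0,0,0],[0,0,0.003,0,0,0,0],[0,0,0.003,0,0,0,0]]'| grep -E 'pos|force';python3 -m pendant '[[0,0,0.002,0,0,0,0],[0,0,0.002,0,0,0,0],[0,0,0.002,0,0,0,0]]'| grep -E 'pos|force';python3 plan.py
```

```text
ee_pos: [0.5692, -0.0572, -0.0084]
wrist_force: [0.6, -6.9, 1.2]
grasp_force: 3.3
ee_pos: [0.5694, -0.0513, -0.0084]
wrist_force: [-0.1, -7.1, 1.7]
grasp_force: 3.3
t 17.55 fix [-0.0463  0.0085] z -0.0084 F [-0.1 -7.1  1.7] gap 0.0002
fixture x,y axes in tool:  [-1.    -0.001  0.   ] [-0.001  1.    -0.002]
```

```bash
python3 -m pendant '[[0,0,0.002,0,0,0,0],[0,0,0.002,0,0,0,0],[0,0,0.001,0,0,0,0]]'| grep -E 'pos|force';python3 -m pendant '[[0,0,0.001,0,0,0,0],[0,0,0.001,0,0,0,0]]'| grep -E 'pos|force';python3 plan.py
```

```text
ee_pos: [0.5697, -0.0462, -0.0083]
wrist_force: [-0.3, -7.3, 2.2]
grasp_force: 4.4
ee_pos: [0.5697, -0.0463, -0.0083]
wrist_force: [-0.5, -12.7, 1.0]
grasp_force: 6.6
t 18.05 fix [-0.0463  0.0135] z -0.0083 F [ -0.5 -12.7   1. ] gap 0.0003
fixture x,y axes in tool:  [-1.    -0.002  0.   ] [-0.002  1.    -0.006]
```

```bash
python3 -m pendant '[[0,0,0.002,0,0,0,0],[0,0,0,0,0,0,0]]'| grep -E 'pos|force'
python3 -m pendant '[[0,0,-0.02,0,0,0,0],[0,0,-0.02,0,0,0,0],[0,0,0,-0.045,0,0,0],[0,0,0,-0.045,0,0,0],[0,0,0,-0.04,0,0,0]]'| grep -E 'pos|force'
python3 -m pendant '[[0,0.045,0,0,0,0,0],[0,0.045,-0.01,0,0,0,0],[0,0.03,-0.04,0,0,0,0],[0,0.03,-0.04,0,0,0,0],[0,0,-0.04,0,0,0,0]]'| grep -E 'pos|force'
python3 -m pendant '[[0,0,-0.045,0,0,0,0],[0,0,-0.045,0,0,0,0],[0,0,0,0,0,0,0]]'| grep -E 'pos|force'
python3 - <<'E'
from meas import *
from plan import fix,F0
d=viewer.read_camera("top"); np.savez("top7.npz",**d)
g=cv2.cvtColor(d["color"],cv2.COLOR_RGB2GRAY); hsv=cv2.cvtColor(d["color"],cv2.COLOR_RGB2HSV)
y=((hsv[...,0]>18)&(hsv[...,0]<32)&(hsv[...,1]>150)&(hsv[...,2]>120)).astype(np.uint8)
for c in cv2.findContours(y,0,2)[0]:
    if cv2.contourArea(c)>60: print("yellow",cv2.boundingRect(c))
for n,P in(("rail corner",[0,.15,.03]),("head far-near",[-.07,.15,.03]),("head jaw-near",[-.07,.04,.03])):
    w=F0+P[0]*np.r_[np.cos(-.045),np.sin(-.045)]+P[1]*np.r_[np.sin(.045),np.cos(.045)]; print(n,proj(d,np.r_[w,P[2]])[0])
cv2.imwrite("pics/t7.png",cv2.resize(d["color"][120:250,170:400,::-1],None,fx=3.4,fy=3.4,interpolation=cv2.INTER_CUBIC))
gf=g.astype(np.float32)
def ang(l): A,B=ray(d,[l[2:],l[2:]+20*l[:2]],.03)[:,:2]; e=B-A; return e[1]/e[0] if abs(e[0])>abs(e[1]) else e[0]/e[1]
n1,n2=[proj(d,np.r_[F0+a*np.r_[np.cos(-.045),np.sin(-.045)]+b*np.r_[np.sin(.045),np.cos(.045)],.03])[0] for a,b in((-.07,.145),(-.07,.06))]
l=edge_line(gf,n1,n2,w=3); q=ray(d,l[2:],.03)[0]; print("near edge: fix",fix(q),"slope",ang(l),"(fixture .045)")
E
```

```text
ee_pos: [0.5697, -0.0464, -0.0083]
wrist_force: [-1.2, -16.2, 1.5]
grasp_force: 8.3
ee_pos: [0.5669, -0.0796, 0.1222]
wrist_force: [-0.2, -0.3, 0.1]
grasp_force: 0.0
ee_pos: [0.4083, -0.2019, 0.12]
wrist_force: [1.0, 1.7, 0.1]
grasp_force: 0.0
ee_pos: [0.4081, -0.2977, 0.1212]
wrist_force: [-0.2, 1.0, 0.0]
grasp_force: 0.0
yellow (372, 180, 18, 18)
yellow (268, 153, 20, 39)
rail corner [229.43798066 162.6929567 ]
head far-near [227.9965696  187.58540965]
head jaw-near [267.92994319 189.4635584 ]
near edge: fix [-0.07270844  0.09892834] slope 0.02581693431497902 (fixture .045)
```

```bash
cat > holes.py <<'E'
from meas import *; from plan import fix
def holes(d,box):
    x0,y0,x1,y1=box; g=cv2.cvtColor(d["color"],cv2.COLOR_RGB2GRAY)[y0:y1,x0:x1]
    G=cv2.resize(g,None,fx=4,fy=4,interpolation=cv2.INTER_CUBIC); m=(G<120).astype(np.uint8)
    n,_,st,ce=cv2.connectedComponentsWithStats(m); o=[ (ce[i]+.5)/4-.5+[x0,y0] for i in range(1,n) if 80<st[i,4]<700 and max(st[i,2:4])<40]
    return np.array(sorted(o,key=lambda p:p[0]))
a=dict(np.load("top0.npz"));b=dict(np.load("top7.npz"))
ha,hb=holes(a,(258,196,298,226)),holes(b,(231,166,266,190)); print(ha,hb)
A,B=[ray(d,h,.047)[:,:2] for d,h in((a,ha),(b,hb))]
an=lambda P:np.arctan2(-(P[0]-P[-1])[0],(P[0]-P[-1])[1])
c=np.array([.4877,-.0441]); ya=an(A); yb=an(B); print("yaw",ya,yb,"rel fixture",yb+.045)
r=yb-ya; R=np.array([[np.cos(r),-np.sin(r)],[np.sin(r),np.cos(r)]]); print("head centre fix",fix(B.mean(0)+R@(c-A.mean(0))))
g=cv2.cvtColor(b["color"],cv2.COLOR_RGB2GRAY)
for u in (235,242,250,258): print("col",u,g[154:192,u])
print("row 172",g[172,215:275]); print("row 180",g[180,215:275])
E
python3 holes.py
```

```text
[[258.12864964 222.39142336]
 [266.1        217.253125  ]
 [278.77334025 214.81587137]
 [291.11324786 212.53205128]] [[235.43251174 179.24119718]
 [247.90252294 179.79931193]
 [260.41055556 180.52833333]]
yaw 0.2906685800612233 -0.04945838742350485 rel fixture -0.00445838742350485
head centre fix [-0.03613416  0.0803641 ]
col 235 [114 160 204 198 197 198 200 200 193 162 179 221 206 230 229 227 226 228
 228 229 231 232 224 186  81  80  81 102 184 220 197 222 204 234 220 139
  88 114]
col 242 [114 139 185 199 197 198 199 199 205 199 177 230 221 206 201 201 187 166
 213 229 231 232 231 231 231 232 233 234 231 231 235 223 195 233 231 211
 128 116]
col 250 [114 112 154 199 198 199 199 199 199 183 140 195 221 215 232 232 230 230
 230 231 231 232 232 232 217 151  90 152 213 226 221 232 217 218 233 215
  98  95]
col 258 [116 113 158 203 199 199 199 198 200 194 167 179 222 210 236 234 232 230
 231 232 231 232 234 233 233 217 146 135 185 222 198 223 225 205 235 226
 163  90]
row 172 [115 116 115 115 115 115 208 199 199 201 201 202 203 210 193 226 228 228
 228 228 228 228 228 228 228 228 228 213 213 228 228 228 229 229 229 230
 230 230 201 188 201 230 231 231 232 232 232 232 201 169 181 203 217 143
 201 200 200 201 205 116]
row 180 [111 112 113 112 113 102 194 198 199 200 200 202 203 160 205 233 234 232
 149  85  81  81  81 164 210 233 233 233 233 214 216  97  83  83  83  90
 229 233 233 234 234 167 232 146  87  83  83  83 167 230 235 239 197 123
 199 201 201 201 187 123]
```

```bash
sed -i 's/(258,196,298,226)/(262,196,298,221)/' holes.py; python3 holes.py | grep -E 'yaw|centre'
```

```text
yaw 0.1872231815504092 -0.04945838742350485 rel fixture -0.00445838742350485
head centre fix [-0.03691879  0.09620669]
```

The pose measures good: angle -0.004 rad, head at about (-37, +96) mm. I'll give it one gentle press into the rail to be sure.

```bash
python3 -m pendant '[[0,0,0.05,0,0,0,0],[0,0,0.05,0,0,0,0],[0,0,0.05,0,0,0,0],[0,0,0.05,0,0,0,0],[0,0,0.05,0,0,0,0]]'| grep -E 'pos|force'; python3 -m pendant '[[0,0,0.045,0,0,0,0],[0,-0.02,0.03,0,0,0,0],[0,-0.03,0,0,0,0,0],[0,0,0,0,0,0,0],[0,0,0,0,0,0,0]]'| grep -E 'pos|force'; python3 plan.py '[-.115,.095,-.018]'
```

```text
ee_pos: [0.4176, -0.0401, 0.1208]
wrist_force: [0.2, 0.4, 0.1]
grasp_force: 0.0
ee_pos: [0.471, 0.0303, 0.1206]
wrist_force: [-0.7, 1.0, -1.2]
grasp_force: 0.0
t 20.6 fix [-0.1483  0.0856] z 0.1206 F [-0.7  1.  -1.2] gap 0.0006
fixture x,y axes in tool:  [-1.    -0.003 -0.003] [-0.003  1.     0.001]
shift tool [-0.0337  0.0092  0.1385] shift world [ 0.0337  0.0079 -0.1386]
turn z 0.00330028287754177 or -3.1382923707122514
```

```bash
python3 -m pendant '[[0,-0.03,0.009,0,0,0,0],[0,0,0,0.04,0,0,0],[0,0,0,0.04,0,0,0],[0,0,0,0.038,0,0,0],[0,0,0,0.02,0,0,0]]'| grep -E 'pos|force'; python3 -m pendant '[[0,-0.008,0,0,0,0,0],[0,-0.008,0,0,0,0,0],[0,-0.008,0,0,0,0,0],[0,-0.004,0,0,0,0,0],[0,-0.004,0,0,0,0,0]]'| grep -E 'pos|force'; python3 plan.py
```

```text
ee_pos: [0.4979, 0.0367, -0.02]
wrist_force: [-0.1, 0.3, -1.4]
grasp_force: 0.0
ee_pos: [0.5368, 0.0345, -0.0151]
wrist_force: [1.2, -0.4, 0.1]
grasp_force: 0.0
t 21.6 fix [-0.0828  0.0928] z -0.0151 F [ 1.2 -0.4  0.1] gap 0.0007
fixture x,y axes in tool:  [-1.    -0.001  0.003] [-0.001  1.    -0.   ]
```

```bash
python3 -m pendant '[[0,-0.0015,0,0,0,0,0],[0,-0.0015,0,0,0,0,0],[0,-0.001,0,0,0,0,0]]'| grep -E 'pos|force'; python3 -m pendant '[[0,-0.001,0,0,0,0,0],[0,0,0,0,0,0,0]]'| grep -E 'pos|force'; python3 plan.py
```

```text
ee_pos: [0.5382, 0.0346, -0.0166]
wrist_force: [-2.3, 1.2, 1.2]
grasp_force: 1.1
ee_pos: [0.5381, 0.0346, -0.017]
wrist_force: [-5.2, -1.4, 4.0]
grasp_force: 2.3
t 22.1 fix [-0.0815  0.093 ] z -0.017 F [-5.2 -1.4  4. ] gap 0.0003
fixture x,y axes in tool:  [-1.    -0.001 -0.004] [-0.001  1.     0.   ]
```

```bash
python3 -m pendant '[[0,-0.002,0,0,0,0,0],[0,-0.001,0,0,0,0,0],[0,0,0,0,0,0,0]]'| grep -E 'pos|force'; python3 plan.py; python3 -m pendant '[[0,0.02,0,0,0,0,0],[0,0.025,0,0,0,0,0],[0,0,0,-0.045,0,0,0],[0,0,0,-0.045,0,0,0],[0,0,0,-0.045,0,0,0]]'| grep -E 'pos|force'
python3 -m pendant '[[0,0.03,-0.03,0,0,0,0],[0,0,-0.05,0,0,0,0],[0,0,-0.05,0,0,0,0],[0,0,-0.05,0,0,0,0],[0,0,-0.05,0,0,0,0]]'| grep -E 'pos|force'
python3 -m pendant '[[0,0.03,-0.04,0,0,0,0],[0,0,-0.05,0,0,0,0],[0,0,-0.05,0,0,0,0],[0,0,-0.03,0,0,0,0],[0,0,0,0,0,0,0]]'| grep -E 'pos|force'
python3 -c "
from h import *
d=viewer.read_camera('top');np.savez('top7.npz',**d)
h=cv2.cvtColor(d['color'],cv2.COLOR_RGB2HSV);a=dict(np.load('top0.npz'))['color']
y=((h[...,0]>18)&(h[...,0]<32)&(h[...,1]>150)&(h[...,2]>120)).astype(np.uint8)
print([cv2.boundingRect(c) for c in cv2.findContours(y,0,2)[0] if cv2.contourArea(c)>60])
for n,(x0,y0,x1,y1) in dict(can=(235,115,265,148),ring=(365,175,395,202),cap=(175,155,202,180)).items(): print(n,cv2.absdiff(a,d['color'])[y0:y1,x0:x1].mean())
"; python3 holes.py | grep -E 'yaw|centre'
```

```text
ee_pos: [0.5402, 0.0346, -0.0172]
wrist_force: [-5.6, -0.2, 4.9]
grasp_force: 3.1
t 22.4 fix [-0.0793  0.093 ] z -0.0172 F [-5.6 -0.2  4.9] gap 0.0003
fixture x,y axes in tool:  [-1.    -0.001 -0.005] [-0.001  1.     0.   ]
ee_pos: [0.4981, 0.0363, 0.1198]
wrist_force: [1.5, 0.5, 0.2]
grasp_force: 0.0
ee_pos: [0.4586, -0.1946, 0.1191]
wrist_force: [0.1, -0.2, 1.2]
grasp_force: 0.0
ee_pos: [0.4206, -0.3657, 0.1189]
wrist_force: [-0.1, 1.2, 0.5]
grasp_force: 0.0
[(372, 180, 18, 18), (268, 153, 20, 39)]
can 7.423905723905724
ring 7.845679012345679
cap 6.453333333333333
yaw 0.1872231815504092 0.3597055262259951 rel fixture 0.4047055262259951
head centre fix [-0.04318656  0.1093316 ]
```

```bash
python3 holes.py | head -30
```

```text
[[266.09675732 217.24424686]
 [278.77334025 214.81587137]
 [291.11324786 212.53205128]] [[234.9222973  189.05067568]
 [235.42934783 178.49130435]
 [247.98182819 179.27147577]
 [260.43838028 179.64847418]]
yaw 0.1872231815504092 0.3597055262259951 rel fixture 0.4047055262259951
head centre fix [-0.04318656  0.1093316 ]
col 235 [114 158 204 197 197 198 199 199 189 191 228 225 228 229 228 226 228 227
 228 230 223 202 185  80  79  79  87 176 223 209 221 193 232 222 173  80
 112 113]
col 242 [114 138 184 198 197 197 198 198 205 209 205 225 219 207 200 195 189 213
 229 230 231 231 231 231 231 232 233 231 230 234 227 206 232 232 214 119
 118 113]
col 250 [114 112 154 199 198 199 199 199 199 184 181 226 220 235 231 230 229 229
 229 229 232 232 231 218 150  82 121 195 225 220 234 222 205 234 217 115
  92 114]
col 258 [114 113 158 203 198 198 199 198 199 193 199 228 229 234 234 232 230 231
 231 231 232 233 224 214 216 146 149 199 222 196 223 225 191 234 225 178
  91 117]
row 172 [114 115 114 114 114 115 208 198 199 201 200 202 203 209 193 226 228 228
 228 228 228 229 229 229 229 229 229 229 229 229 229 229 229 229 229 229
 230 230 229 230 230 231 231 231 231 231 231 232 232 217 202 232 218 143
 201 199 200 201 204 115]
row 180 [111 112 111 112 112 101 194 197 199 199 199 202 202 159 204 233 233 224
 198 105  87  87 122 211 204 232 233 233 234 203 232 134  82  82  82 121
 229 220 234 235 234 169 232 149  85  82  82  82 180 230 236 239 197 122
 199 201 201 201 185 121]
```

```bash
sed -i 's/(231,166,266,190)/(231,166,266,186)/' holes.py; python3 holes.py | grep -E 'yaw|centre'
python3 - <<'E'
from h import *
a=dict(np.load('top0.npz'))['color'];b=dict(np.load('top7.npz'))['color']
g=[np.float32(cv2.cvtColor(i,cv2.COLOR_RGB2GRAY)) for i in(a,b)]
for n,(x0,y0,x1,y1) in dict(can=(235,115,265,148),ring=(362,172,398,206),cap=(172,152,206,184)).items(): print(n,cv2.phaseCorrelate(g[0][y0:y1,x0:x1],g[1][y0:y1,x0:x1]))
E
```

```text
yaw 0.1872231815504092 -0.04412997088039482 rel fixture 0.0008700291196051813
head centre fix [-0.03493829  0.09627182]
can ((0.0030654139393604396, -0.026877480260857567), 0.9983980874772425)
ring ((0.4476672030997477, -0.11552006340445686), 0.9228732578548384)
cap ((-0.011872750707162538, 0.05533300165494914), 0.9967553328929676)
```

```bash
python3 -c "
from rig import sign_off
print(sign_off())"
```

```text
the job is handed in; nothing more can be done
None
```

I handed the job in with the head seated in the corner: measured at fixture (-35, +96) mm and within 0.001 rad of square, jaw snug against it, oil can, spring seat and bearing cap where they stood, and the hand clear; no verdict came back.

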